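Shut and latch the outfeed guard gate

ROBOT

A 6-joint arm with a two-finger parallel gripper is mounted at the origin on the work surface. World frame = base frame: x ahead of the robot, y to its left, z up, the work surface at z = 0. Lengths are in m, angles in rad, forces in N, time in s.
With the tool pointing down it reaches from about 0.325 to 0.775 m from the base axis. Payload 9.3 kg.
Tool frame: the origin (TCP) lies on the centre line of the jaws, within the pads' length; the fingertips stand 14 mm ahead of it and the grasp point (between the pads) lies 5 mm behind it; z points along the fingers, y is the line along which they close (so a half turn about z gives the same grasp; the last joint's range is limited). The gripper opens to 85 mm and grips with 20 to 120 N. Pads are 22 mm wide; open, the fingers measure 114 mm over their backs; the gripper's body (76 mm by 85 mm) begins 54 mm behind the grasp point. The pads swing forward as they close: fully open they stand 13 mm farther back than shut.
Start: joints at [-1.33, 0.259, 0.021, 1.334, 0, 1.418], TCP at [0.211, -0.508, 0.245] pointing down, gripper open.
Joint ranges: [-3.04, 3.04], [-0.91, 1.82], [-1.04, 1.36], [-1.92, 1.95], [-1.52, 1.45], [-3.14, 3.14]. Speed limits (rad/s): [2.22, 2.22, 2.79, 3.14, 3.14, 3.14].

INTERFACE

Orientations are given as a 3x3 rotation matrix whose columns are the frame's x, y, z axes.
In Python, from rig import * gives the robot as it stands.
- The arm moves only by the tool apply_moves, never from a script. Its argument "deltas" is a list of rows, each an object of numbers: "x", "y", "z": the shift along the world's x, y, z in mm; "ax", "ay", "az": the turn, a rotation vector about the world's x, y, z in degrees; "claw": the opening in per cent of the stroke, from 0 (shut) to 100 (fully open). A call has 1 to 12 rows; each row is the pose to reach, as a shift and turn from the pose commanded when the call began; what a row does not reach only later rows make up. A row lasts 1/8 s, in which the tool goes at most 62.5 mm and 10.7 degrees, less where a joint would pass 70% of its speed; a pose out of reach is approached as far as the arm can. A call with a gripper value outside its range is refused whole. The fingers move at their own pace and stop on an object; "grip_force" is the grip in N (left out, the last holds). Time passes only in rows, so rows that repeat a pose let the fingers close. It gives the time, the measured TCP pose, the force, the opening and the grip force at its end, in the units of the state.
- observe(): the state, without advancing time (a new reading comes with each control period).
- read_camera(name): name is "side" or "top"; returns the picture (480x640x3 uint8, red, green, blue); there is no depth.
- camera_params(name): a dict with "camera_matrix" (3x3 intrinsics, pixels), "distortion" ([k1, k2, p1, p2, k3] as OpenCV has them; the pictures are not rectified), "world_to_cam" (4x4, takes a point from world to camera coordinates). Camera axes: x right, y down, z forward; pixel columns grow to the right and rows downward; lengths in m; the calibration is good to about 2 mm. A picture is of the moment at which its call begins. camera_params takes no time and is no camera call.
- hand_in(): hands the job in; it is judged then, once.
The state is a dict: "t": time; "joint_positions": joint angles; "qd": joint speeds; "effort": joint torques, N m; "position": TCP position; "tcp_rot": TCP orientation; "force": force on the tool from outside, world axes, zero at the start; "ft_torque": the same for the moment, N m; "gripper_width": finger opening in m; "grasp_force": force on a finger pad.
Only numpy, scipy, OpenCV 4.12 (cv2) and the standard library are available. Lean on these libraries where they do the work, as an engineer would, in place of code of your own. Each camera call takes 0.05 s, during which the arm holds its last target. There are 200 camera calls.

TASK

The low guard gate at the filler's outfeed pen stands open: lift its pivoting latch bar, swing the gate shut with the bar held over the keeper's striker until the bar meets the back stop, and let the bar drop fully home in the keeper's slot so that it holds the gate against its sprung buffer. The keeper has been adjusted, so feel for the stop: press gently, never slam or force the bar or gate against the post or keeper. Leave the cups standing where they are, and let go at the end.

Things in the scene. Friction and masses are not known exactly. Their poses are not given: they have to be found in the camera images.
- gate (a joint): gate angle about its upright hinge (rad): 0 = square in the gateway, grows as the free end swings out towards -x of the post's frame (clockwise from above), range -0.06 to 1.2. Hinge friction about 0.12 N m: it stays where it is left. Latched, it reads between -0.05 and 0.055, depending on the keeper.
- latch (a joint): angle of the latch bar about its pivot on the gate (rad): 0 = level on its own stop (its lowest position, also when home in the keeper), grows as the tip rises, to 0.5. It falls by its own weight (about 0.16 kg). Passing over the striker takes more than 0.15; 0.25 is comfortable.
- leaf: gate leaf: steel frame, clear panel, 14 mm thick, 8 to 225 mm from the hinge axis, bottom 12 and top 128 mm above the table. Origin on the hinge axis at table height; z up, the leaf runs along -y, its front looks along -x. It carries the latch bar on its front: bar's middle plane at x = -14 mm, pivot at y = -145, z = 120 mm.
- gate_hinge (a point): point on the gate's upright hinge axis at table height; axes as the leaf has them when shut.
- latch_pivot (a point): pivot of the latch bar, a steel bar 10 mm thick and 18 mm high with the pivot at mid height, running 125 mm from it towards the free end, past the leaf's edge, and 20 mm the other way. Axes of the bar: -y along it to the tip, z up when level, x (the pivot axis) across it.
- latch_tab (a point): middle of the grip tab standing on the latch bar: a plate 10 mm thick (bar's x), 26 mm wide (bar's y) with a rounded head, 55 mm from the pivot towards the tip; this point is 41 mm over the pivot (161 mm above the table when level). Free from the bar's top (129 mm above the table) to 198 mm: can be pinched from above across its 10 mm. Axes as latch_pivot.
- post: latch post, steel, 30 x 30 x 150 mm; origin at the centre of its foot, which lies at x = +32, y = -257 mm from gate_hinge in the shut gate's axes, which it shares (z up). It carries the keeper on its front (-x) and a sprung buffer. More than 20 N between the gate (with its bar) and the post (with keeper and buffer) counts as forcing.
- keeper_nominal (a point): on the post: NOMINAL middle of the keeper's slot at bar mid height, 120 mm above the table, where the bar lies at gate angle 0. The true keeper is set on its stud up to 10 mm nearer or farther along x and is not measured. It is a dark steel U, open at the top, 14 mm long along y, with a slot 14 mm wide between striker lip and back stop; axes as the post.
- striker_nominal (a point): on the post: NOMINAL middle of the striker lip's top, 125 mm above the table, 12 mm in front (-x) of the slot's middle. Lip 10 mm thick, square, no ramp. The back stop on the slot's other side is 8 mm thick, its top 165 mm above the table. Slot floor at 108 mm, 3 mm under the level bar. Shifted with the keeper by up to 10 mm along x.
- buffer_mount (a point): middle of the sprung buffer's bracket on the post, 60 mm above the table, 47 mm from the post's middle towards the hinge. Its rubber head meets the back of the leaf at a gate angle of about 0.1 and pushes it open, with some 2.5 to 4.5 N when the gate is shut.
- cup_a: kefir cup, a closed white tub with a blue band and foil lid, 71 mm across the lid, 86 mm high; origin at the centre of its underside; stands inside the pen behind the gate.
- cup_b: kefir cup, a closed white tub with a blue band and foil lid, 71 mm across the lid, 86 mm high; origin at the centre of its underside; stands inside the pen behind the gate.
- cup_c: kefir cup, a closed white tub with a blue band and foil lid, 71 mm across the lid, 86 mm high; origin at the centre of its underside; stands outside the pen, beside the latch post.
- cup_d: kefir cup, a closed white tub with a blue band and foil lid, 71 mm across the lid, 86 mm high; origin at the centre of its underside; stands on the scale to the left.

How it is judged:
By the outcome, as a careful person would: the job done as asked, in the order asked, and still so for the second after the job is handed in, with the robot touching nothing.
It also fails if it takes over 42 s, if anything falls off the work surface, if the arm or the gripper's body presses on something with over 40 N, if the wrist force passes 120 N, or if a joint passes its speed limit or range.

## Working session

There is one attempt and no reset: what is moved stays moved. The work goes in short steps, Python scripts to look and compute and a tool call to move; the robot and the scene stay as the last step left them, time stands still between calls to the robot, and variables do not carry over. Pictures are saved under pics/ and viewed, at most 10 in all, crops included, and the job is handed in when it is done.

Besides the shell and the picture viewer there is one more tool, called after "Emit:" as a command line: name --argument value ..., lists and objects as JSON in quotes. apply_moves: Moves the arm, as the interface text tells. Its arguments: {"type":"object","properties":{"deltas":{"type":"array","items":{"type":"object","properties":{"x":{"type":"number"},"y":{"type":"number"},"z":{"type":"number"},"ax":{"type":"number"},"ay":{"type":"number"},"az":{"type":"number"},"claw":{"type":"number"}}}},"grip_force":{"type":"number"}},"required":["deltas"]}

```bash
mkdir -p pics
python3 - <<'E'
from rig import *
import cv2, numpy as np
for n in("side","top"):
    cv2.imwrite(f"pics/{n}0.png",cv2.cvtColor(read_camera(n),cv2.COLOR_RGB2BGR))
    p=camera_params(n);print(n,np.round(p["camera_matrix"],1).tolist(),p["distortion"],np.round(p["world_to_cam"],3).tolist())
s=observe();print(s["t"],s["position"],np.round(s["tcp_rot"],2).tolist(),s["gripper_width"],s["force"])
E
```

```text
side [[493.1, 0.0, 325.6], [0.0, 493.1, 239.3], [0.0, 0.0, 1.0]] [-0.1188641  0.         0.         0.         0.       ] [[-0.92, -0.39, -0.017, 0.596], [-0.25, 0.621, -0.743, 0.118], [0.3, -0.679, -0.669, 1.194], [0.0, 0.0, 0.0, 1.0]]
top [[446.9, 0.0, 317.7], [0.0, 446.9, 247.9], [0.0, 0.0, 1.0]] [0.00177792 0.         0.         0.         0.        ] [[-0.029, -1.0, -0.004, 0.192], [-0.988, 0.029, -0.152, 0.604], [0.152, -0.0, -0.988, 1.056], [0.0, 0.0, 0.0, 1.0]]
0.1 [ 0.21096103 -0.50767959  0.24475165] [[0.92, 0.38, -0.0], [0.38, -0.92, 0.0], [0.0, -0.0, -1.0]] 0.08564816157117075 [-0.3956833   0.45068591  1.00541515]
```

View pics/side0.png

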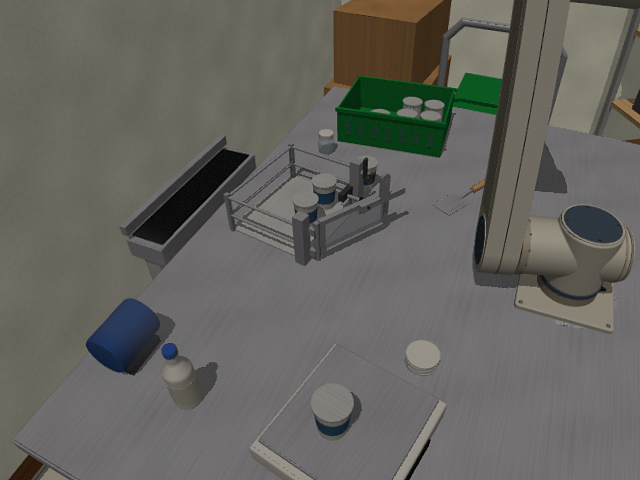

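View pics/top0.png

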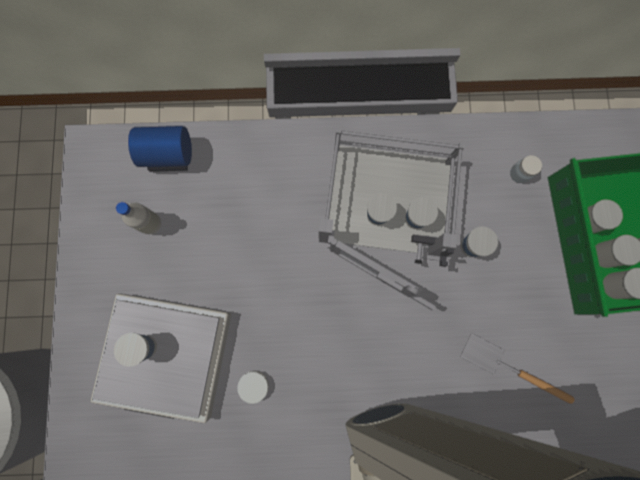

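The side view shows the gate leaf from the hinge post (302,240) to its edge (388,205). The top view shows the leaf from about (332,240) to (437,305), with the latch post near (425–450,250). I'll enlarge both.

Run:
```python
import cv2
a=cv2.imread("pics/side0.png")[140:270,220:410];cv2.imwrite("pics/sc.png",cv2.resize(a,None,fx=4.2,fy=4.2,interpolation=3))
a=cv2.imread("pics/top0.png")[190:320,310:500];cv2.imwrite("pics/tc.png",cv2.resize(a,None,fx=4.2,fy=4.2,interpolation=3))
```

```text
(no output)
```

View pics/sc.png

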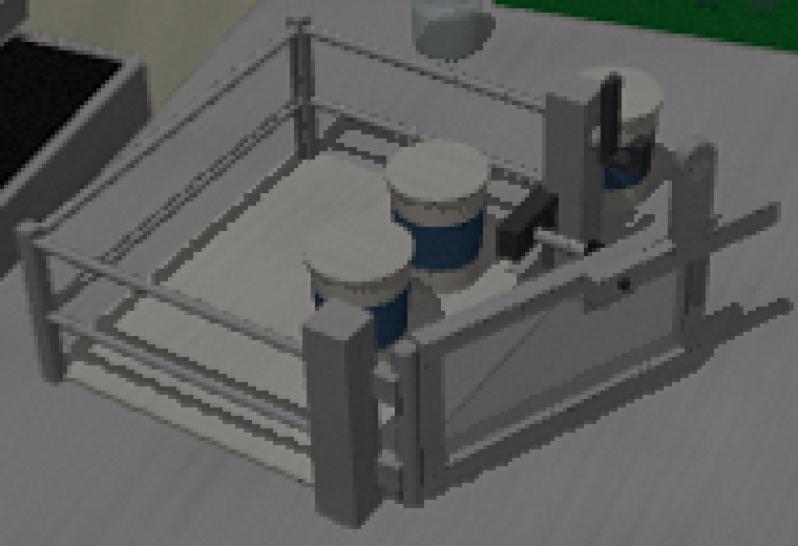

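View pics/tc.png

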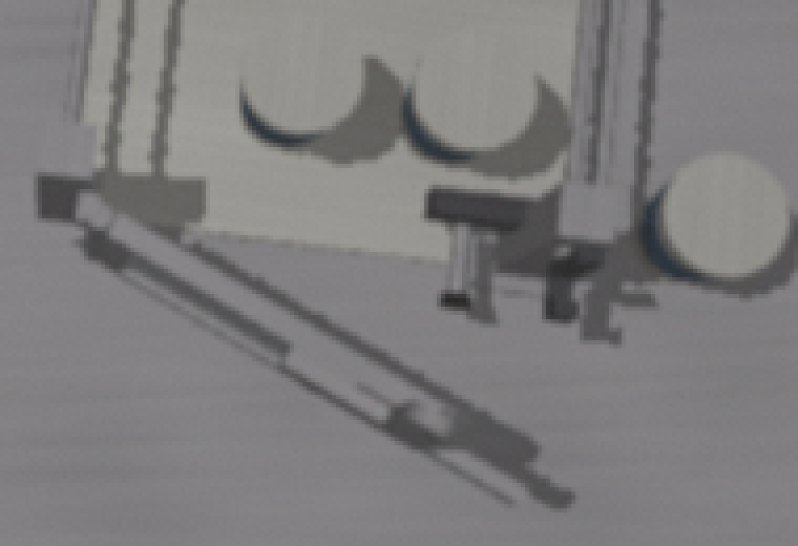

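The crops show the following, in crop pixels (4.2x):
- **Top view:** hinge barrel (92,207), post top (597,210), dark keeper (545–600,250–320), tab head (430,410), bar tip (515,503).
- **Side view:** hinge top (405,347), tab head (695,145), bar tip (778,210), post top (573,100).

```bash
cat > h.py <<'E'
from rig import *
import cv2, numpy as np
OFF={"top":(310,190),"side":(220,140)}
C={n:camera_params(n) for n in OFF}
def ray(n,px):
    p=C[n];u=cv2.undistortPoints(np.array([[px]],float),p["camera_matrix"],np.array(p["distortion"]))[0,0]
    T=p["world_to_cam"];R=T[:3,:3];c=-R.T@T[:3,3];d=R.T@np.array([*u,1]);return c,d/np.linalg.norm(d)
def plane(n,px,z):
    c,d=ray(n,px);return c+d*(z-c[2])/d[2]
def tri(pt,ps):
    c1,d1=ray("top",pt);c2,d2=ray("side",ps)
    k=np.linalg.lstsq(np.c_[d1,-d2],c2-c1,rcond=None)[0];a=c1+k[0]*d1;b=c2+k[1]*d2
    return (a+b)/2,np.linalg.norm(a-b)
def proj(n,P):
    p=C[n];T=p["world_to_cam"];return cv2.projectPoints(np.array([P],float),cv2.Rodrigues(T[:3,:3])[0],T[:3,3],p["camera_matrix"],np.array(p["distortion"]))[0][0,0]
def cr(n,x,y): return (x/4.2+OFF[n][0]-.4,y/4.2+OFF[n][1]-.4)
E
python3 - <<'E'
from h import *
for k,t,s,z in [("hinge",(92,207),(405,347),.128),("posttop",(597,210),(573,100),.15),("tabhead",(428,410),(695,145),.198),("tip",(515,500),(778,210),.125)]:
    P,e=tri(cr("top",*t),cr("side",*s));print(k,np.round(P,4),round(e,4),np.round(plane("top",cr("top",*t),z),4),np.round(plane("side",cr("side",*s),z),4))
for q in [(558,183),(637,183),(558,240),(632,240)]: print("post",np.round(plane("top",cr("top",*q),.15),4))
for q,z in [((555,252),.165),((600,252),.165),((548,320),.125),((575,320),.125),((548,290),.125)]: print("keep",np.round(plane("top",cr("top",*q),z),4))
E
```

```text
hinge [0.6139 0.1413 0.1265] 0.0063 [0.6167 0.1423 0.128 ] [0.61   0.1425 0.128 ]
posttop [ 0.6073 -0.1314  0.1305] 0.0017 [ 0.6033 -0.1257  0.15  ] [ 0.5982 -0.1031  0.15  ]
tabhead [ 0.4945 -0.021   0.1938] 0.0054 [ 0.4969 -0.0194  0.198 ] [ 0.4903 -0.0157  0.198 ]
tip [ 0.4514 -0.08    0.1174] 0.0015 [ 0.452  -0.0779  0.125 ] [ 0.4484 -0.07    0.125 ]
post [ 0.6185 -0.106   0.15  ]
post [ 0.6172 -0.1481  0.15  ]
post [ 0.5877 -0.1038  0.15  ]
post [ 0.5866 -0.143   0.15  ]
keep [ 0.5792 -0.0975  0.165 ]
keep [ 0.5785 -0.121   0.165 ]
keep [ 0.5479 -0.1023  0.125 ]
keep [ 0.5474 -0.1169  0.125 ]
keep [ 0.5642 -0.1035  0.125 ]
```

Emit:
apply_moves --deltas '[{"x":15,"y":25,"az":2,"claw":100},{"x":45,"y":77,"az":6},{"x":75,"y":129,"az":10},{"x":105,"y":181,"az":14},{"x":135,"y":233,"az":18},{"x":165,"y":285,"az":22},{"x":195,"y":337,"az":26},{"x":225,"y":389,"az":30},{"x":252,"y":436,"az":32},{"x":272,"y":470,"az":34},{"x":283,"y":489,"az":34},{"x":283,"y":489,"az":34}]' --grip_force 25

```text
invalid input
```

Run:
```python
from h import *
for n in("side","top"):
    cv2.imwrite(f"pics/{n}1.png",cv2.cvtColor(read_camera(n),cv2.COLOR_RGB2BGR))
a=cv2.imread("pics/side1.png")[100:270,230:430];cv2.imwrite("pics/s1c.png",cv2.resize(a,None,fx=3.5,fy=3.5,interpolation=3))
s=observe();print(s["t"],s["position"],np.round(s["tcp_rot"],3).tolist(),s["force"])
```

```text
0.2 [ 0.21100327 -0.50775636  0.24489621] [[0.923, 0.384, -0.0], [0.384, -0.923, 0.001], [0.0, -0.001, -1.0]] [-0.20737393 -0.34972587 -0.38763783]
```

View pics/s1c.png

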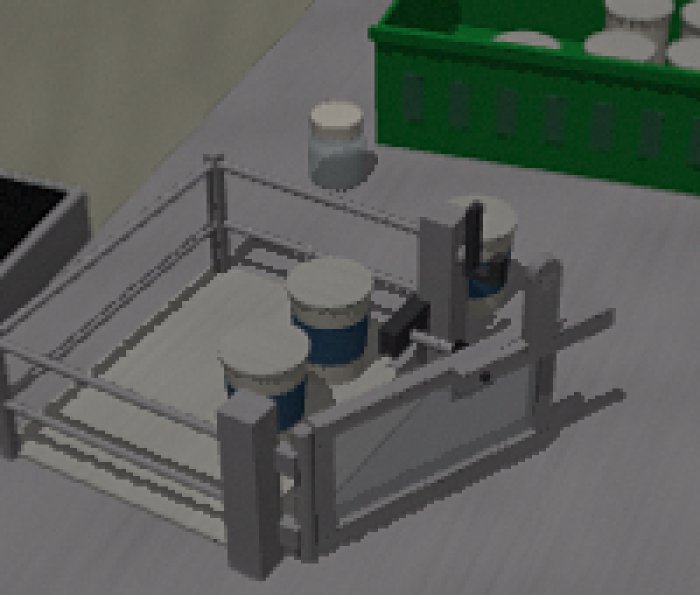

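The move was refused, so this picture shows the scene unchanged. Pads stay open, and the pivot shows as the black dot at about (487,376) in the crop. I'll retry with complete rows.

Emit:
apply_moves --deltas '[{"x":15,"y":25,"z":0,"ax":0,"ay":0,"az":2,"claw":100},{"x":45,"y":77,"z":0,"ax":0,"ay":0,"az":6,"claw":100},{"x":75,"y":129,"z":0,"ax":0,"ay":0,"az":10,"claw":100},{"x":105,"y":181,"z":0,"ax":0,"ay":0,"az":14,"claw":100},{"x":135,"y":233,"z":0,"ax":0,"ay":0,"az":18,"claw":100},{"x":165,"y":285,"z":0,"ax":0,"ay":0,"az":22,"claw":100},{"x":195,"y":337,"z":0,"ax":0,"ay":0,"az":26,"claw":100},{"x":225,"y":389,"z":0,"ax":0,"ay":0,"az":30,"claw":100},{"x":252,"y":436,"z":0,"ax":0,"ay":0,"az":32,"claw":100},{"x":272,"y":470,"z":0,"ax":0,"ay":0,"az":34,"claw":100},{"x":283,"y":489,"z":0,"ax":0,"ay":0,"az":34,"claw":100},{"x":283,"y":489,"z":0,"ax":0,"ay":0,"az":34,"claw":100}]' --grip_force 25

```text
t: 1.7
position: [0.4943, -0.0177, 0.2449]
tcp_rot: [[0.549, 0.836, -0.001], [0.836, -0.549, 0.0], [-0.0, -0.001, -1.0]]
force: [0.1, -0.1, -0.3]
gripper_width: 0.0854
grasp_force: 0.0
```

Run:
```python
from h import *
print("pivot",plane("side",(369.1,207.4),.12))
cv2.imwrite("pics/side2.png",cv2.cvtColor(read_camera("side"),cv2.COLOR_RGB2BGR))
a=cv2.imread("pics/side2.png")[80:250,260:460];cv2.imwrite("pics/s2c.png",cv2.resize(a,None,fx=3.5,fy=3.5,interpolation=3))
print(proj("side",(.494,-.019,.198)),proj("side",(.494,-.018,.245-.014)))
```

```text
pivot [0.5127906  0.03046704 0.12      ]
[384.04152504 173.10560268] [384.71617445 162.13077742]
```

View pics/s2c.png

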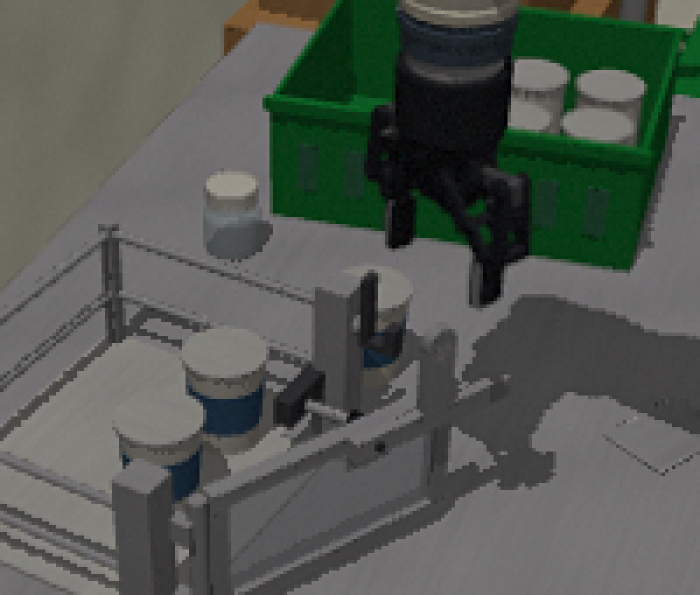

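The jaws straddle the tab: fingertips at about (400,245) and (485,300), tab head midway below at (440,340). Next I descend and pinch.

Emit:
apply_moves --deltas '[{"x":0,"y":0,"z":-15,"ax":0,"ay":0,"az":0,"claw":100},{"x":0,"y":0,"z":-35,"ax":0,"ay":0,"az":0,"claw":100},{"x":0,"y":0,"z":-55,"ax":0,"ay":0,"az":0,"claw":100},{"x":0,"y":0,"z":-72,"ax":0,"ay":0,"az":0,"claw":100},{"x":0,"y":0,"z":-80,"ax":0,"ay":0,"az":0,"claw":70},{"x":0,"y":0,"z":-80,"ax":0,"ay":0,"az":0,"claw":40},{"x":0,"y":0,"z":-80,"ax":0,"ay":0,"az":0,"claw":25},{"x":0,"y":0,"z":-80,"ax":0,"ay":0,"az":0,"claw":15},{"x":0,"y":0,"z":-80,"ax":0,"ay":0,"az":0,"claw":5},{"x":0,"y":0,"z":-80,"ax":0,"ay":0,"az":0,"claw":0},{"x":0,"y":0,"z":-80,"ax":0,"ay":0,"az":0,"claw":0}]' --grip_force 25

```text
t: 3.12
position: [0.4941, -0.0189, 0.1657]
tcp_rot: [[0.551, 0.835, 0.001], [0.835, -0.551, -0.0], [0.0, 0.001, -1.0]]
force: [-2.2, -1.9, 6.8]
gripper_width: 0.0097
grasp_force: 27.8
```

Run:
```python
from h import *
s=observe();print(s["t"],s["position"],s["gripper_width"],s["grasp_force"],s["force"],s["ft_torque"])
```

```text
3.125 [ 0.49406854 -0.01889616  0.16574877] 0.00972810598942528 27.81103402376175 [-2.22371045 -1.91044819  6.79593604] [0.03504969 0.43089736 0.35072693]
```

Emit:
apply_moves --deltas '[{"x":0.9,"y":1.4,"z":1.8,"ax":-1.7,"ay":1.1,"az":0,"claw":0},{"x":1.8,"y":2.8,"z":3.7,"ax":-3.3,"ay":2.2,"az":0,"claw":0},{"x":2.8,"y":4.2,"z":5.5,"ax":-5.0,"ay":3.3,"az":0,"claw":0},{"x":3.8,"y":5.8,"z":7.2,"ax":-6.7,"ay":4.4,"az":0,"claw":0},{"x":4.8,"y":7.3,"z":8.8,"ax":-8.4,"ay":5.5,"az":0,"claw":0},{"x":6.0,"y":9.0,"z":10.4,"ax":-10.0,"ay":6.6,"az":0,"claw":0},{"x":7.1,"y":10.7,"z":12.0,"ax":-11.7,"ay":7.7,"az":0,"claw":0},{"x":8.2,"y":12.4,"z":13.4,"ax":-13.4,"ay":8.8,"az":0,"claw":0},{"x":8.2,"y":12.4,"z":13.4,"ax":-13.4,"ay":8.8,"az":0,"claw":0}]' --grip_force 25

```text
t: 4.25
position: [0.5023, -0.0064, 0.1787]
tcp_rot: [[0.528, 0.835, -0.153], [0.802, -0.55, -0.233], [-0.279, 0.001, -0.96]]
force: [-4.3, -2.6, 6.3]
gripper_width: 0.0095
grasp_force: 27.6
```

Run:
```python
from h import *
cv2.imwrite("pics/side3.png",cv2.cvtColor(read_camera("side"),cv2.COLOR_RGB2BGR))
a=cv2.imread("pics/side3.png")[110:240,280:440];cv2.imwrite("pics/s3c.png",cv2.resize(a,None,fx=4.5,fy=4.5,interpolation=3))
s=observe();print(s["t"],s["position"],s["gripper_width"],s["grasp_force"],s["force"],s["ft_torque"])
```

```text
4.3 [ 0.50224887 -0.006429    0.17869528] 0.009799072844408563 27.56579875946045 [-4.59945545 -2.04866027  4.15845063] [-0.43604603  0.73638427  0.3057934 ]
```

View pics/s3c.png

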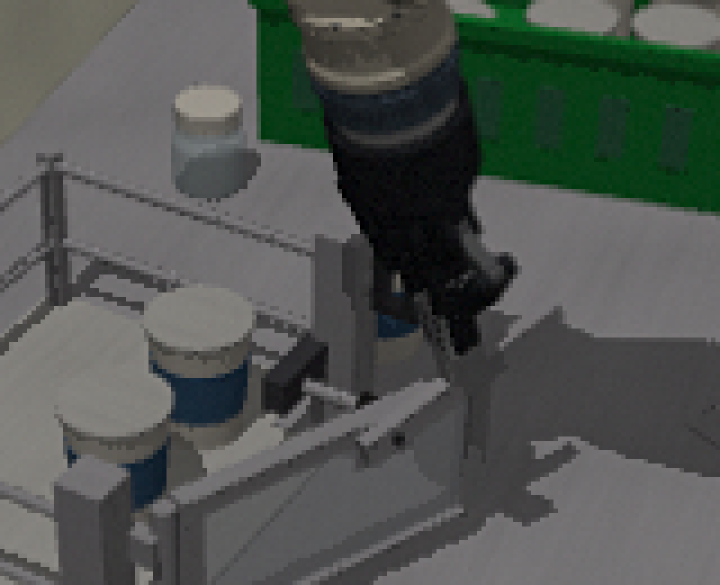

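The bar is lifted: its tip is at about (560,310) in the crop and its root tilts at the pivot (398,438). Next I work out the arc.

```bash
cat > arc.py <<'E'
import sys
from h import *
s=observe();P=s["position"][:2];H=np.array([.6159,.1405])
r=P-H;print(s["t"],"radius",np.linalg.norm(r),"yaw",np.degrees(np.arctan2(s["tcp_rot"][1][1],s["tcp_rot"][0][1])))
xl=np.array(s["tcp_rot"])[:2,1];F=s["force"][:2];print("F x_l,y_l",F@xl,F@np.array([-xl[1],xl[0]]),s["force"][2])
for a in map(float,sys.argv[1:]):
    b=np.radians(a);R=np.array([[np.cos(b),-np.sin(b)],[np.sin(b),np.cos(b)]]);print(a,np.round((R@r-r)*1e3,1))
E
python3 arc.py .7 2 3.5 5 6.5 8 9.5 11 12.5 14 15
```

```text
4.3 radius 0.18575443253206803 yaw -33.39304348726519
F x_l,y_l -2.712612081422913 -4.241901185540221 4.158450631491323
0.7 [ 1.8 -1.4]
2.0 [ 5.2 -3.9]
3.5 [ 9.2 -6.7]
5.0 [13.2 -9.3]
6.5 [ 17.4 -11.9]
8.0 [ 21.6 -14.4]
9.5 [ 25.8 -16.7]
11.0 [ 30.1 -19. ]
12.5 [ 34.5 -21.1]
14.0 [ 38.9 -23.1]
15.0 [ 41.9 -24.4]
```

Emit:
apply_moves --deltas '[{"x":1.8,"y":-1.4,"z":0,"ax":0,"ay":0,"az":0.7,"claw":0},{"x":5.2,"y":-3.9,"z":0,"ax":0,"ay":0,"az":2,"claw":0},{"x":9.2,"y":-6.7,"z":0,"ax":0,"ay":0,"az":3.5,"claw":0},{"x":13.2,"y":-9.3,"z":0,"ax":0,"ay":0,"az":5,"claw":0},{"x":17.4,"y":-11.9,"z":0,"ax":0,"ay":0,"az":6.5,"claw":0},{"x":21.6,"y":-14.4,"z":0,"ax":0,"ay":0,"az":8,"claw":0},{"x":25.8,"y":-16.7,"z":0,"ax":0,"ay":0,"az":9.5,"claw":0},{"x":30.1,"y":-19.0,"z":0,"ax":0,"ay":0,"az":11,"claw":0},{"x":34.5,"y":-21.1,"z":0,"ax":0,"ay":0,"az":12.5,"claw":0},{"x":38.9,"y":-23.1,"z":0,"ax":0,"ay":0,"az":14,"claw":0},{"x":41.9,"y":-24.4,"z":0,"ax":0,"ay":0,"az":15,"claw":0},{"x":41.9,"y":-24.4,"z":0,"ax":0,"ay":0,"az":15,"claw":0}]' --grip_force 25

```text
t: 5.8
position: [0.5444, -0.0308, 0.1785]
tcp_rot: [[0.304, 0.949, -0.086], [0.912, -0.316, -0.262], [-0.276, 0.001, -0.961]]
force: [-1.6, 2.2, -0.9]
gripper_width: 0.0092
grasp_force: 29.2
```

```bash
python3 - <<'E'
from h import *
for n in ("side","top"): cv2.imwrite(f"pics/{n}4.png",cv2.cvtColor(read_camera(n),cv2.COLOR_RGB2BGR))
a=cv2.resize(cv2.imread("pics/side4.png")[110:240,300:420],None,fx=3.3,fy=3.3,interpolation=3)
b=cv2.resize(cv2.imread("pics/top4.png")[190:320,350:470],None,fx=3.3,fy=3.3,interpolation=3)
cv2.imwrite("pics/c4.png",np.hstack([a,b]))
E
python3 arc.py .3 .6 .9 1.2 1.5 1.8 2.1 2.4 2.7 3
```

```text
5.9 radius 0.18562091370894382 yaw -18.437735571760268
F x_l,y_l -1.6052490550009002 2.586153067442955 -2.0409089461968577
0.3 [ 0.9 -0.4]
0.6 [ 1.8 -0.7]
0.9 [ 2.7 -1.1]
1.2 [ 3.6 -1.5]
1.5 [ 4.5 -1.8]
1.8 [ 5.4 -2.2]
2.1 [ 6.3 -2.5]
2.4 [ 7.2 -2.8]
2.7 [ 8.1 -3.2]
3.0 [ 9.1 -3.5]
```

View pics/c4.png

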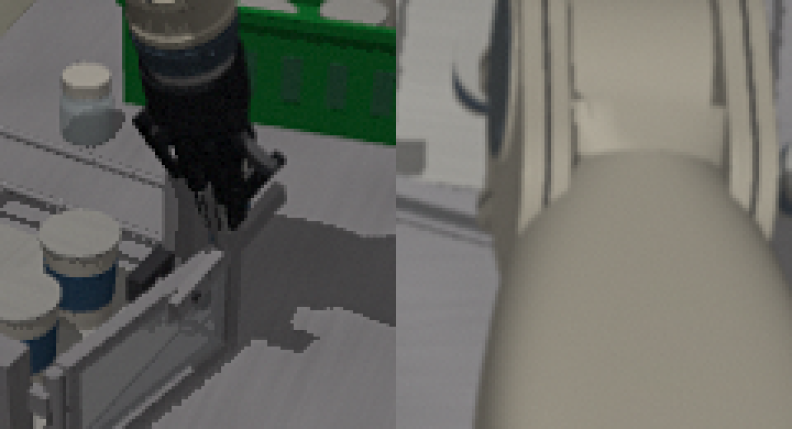

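The bar is still raised and the gate follows. The arm hides the top view. I'll go on in small steps, watching the force.

Emit:
apply_moves --deltas '[{"x":0.9,"y":-0.4,"z":0,"ax":0,"ay":0,"az":0.3,"claw":0},{"x":1.8,"y":-0.7,"z":0,"ax":0,"ay":0,"az":0.6,"claw":0},{"x":2.7,"y":-1.1,"z":0,"ax":0,"ay":0,"az":0.9,"claw":0},{"x":3.6,"y":-1.5,"z":0,"ax":0,"ay":0,"az":1.2,"claw":0},{"x":4.5,"y":-1.8,"z":0,"ax":0,"ay":0,"az":1.5,"claw":0},{"x":5.4,"y":-2.2,"z":0,"ax":0,"ay":0,"az":1.8,"claw":0},{"x":6.3,"y":-2.5,"z":0,"ax":0,"ay":0,"az":2.1,"claw":0},{"x":7.2,"y":-2.8,"z":0,"ax":0,"ay":0,"az":2.4,"claw":0},{"x":8.1,"y":-3.2,"z":0,"ax":0,"ay":0,"az":2.7,"claw":0},{"x":9.1,"y":-3.5,"z":0,"ax":0,"ay":0,"az":3,"claw":0},{"x":9.1,"y":-3.5,"z":0,"ax":0,"ay":0,"az":3,"claw":0}]' --grip_force 25

```text
t: 7.28
position: [0.5531, -0.0342, 0.1785]
tcp_rot: [[0.255, 0.964, -0.073], [0.927, -0.266, -0.266], [-0.276, 0.0, -0.961]]
force: [-1.4, 5.7, -2.4]
gripper_width: 0.0096
grasp_force: 28.2
```

```bash
python3 arc.py .2 .4 .6 .8 1 1.2 1.4 1.6 1.8 2
```

```text
7.275 radius 0.18561090017341594 yaw -15.411889367877569
F x_l,y_l -2.8184382477419745 5.129385298097769 -2.4175472823596187
0.2 [ 0.6 -0.2]
0.4 [ 1.2 -0.4]
0.6 [ 1.8 -0.6]
0.8 [ 2.4 -0.9]
1.0 [ 3.1 -1.1]
1.2 [ 3.7 -1.3]
1.4 [ 4.3 -1.5]
1.6 [ 4.9 -1.7]
1.8 [ 5.5 -1.9]
2.0 [ 6.1 -2.1]
```

Emit:
apply_moves --deltas '[{"x":0.6,"y":-0.1,"z":0,"ax":0,"ay":0,"az":0.2,"claw":0},{"x":1.2,"y":-0.2,"z":0,"ax":0,"ay":0,"az":0.4,"claw":0},{"x":1.8,"y":-0.3,"z":0,"ax":0,"ay":0,"az":0.6,"claw":0},{"x":2.5,"y":-0.4,"z":0,"ax":0,"ay":0,"az":0.8,"claw":0},{"x":3.2,"y":-0.4,"z":0,"ax":0,"ay":0,"az":1.0,"claw":0},{"x":3.8,"y":-0.5,"z":0,"ax":0,"ay":0,"az":1.2,"claw":0},{"x":4.5,"y":-0.6,"z":0,"ax":0,"ay":0,"az":1.4,"claw":0},{"x":5.1,"y":-0.7,"z":0,"ax":0,"ay":0,"az":1.6,"claw":0},{"x":5.7,"y":-0.8,"z":0,"ax":0,"ay":0,"az":1.8,"claw":0},{"x":6.3,"y":-1.0,"z":0,"ax":0,"ay":0,"az":2.0,"claw":0},{"x":6.3,"y":-1.0,"z":0,"ax":0,"ay":0,"az":2.0,"claw":0}]' --grip_force 25

```text
t: 8.65
position: [0.5594, -0.0357, 0.1787]
tcp_rot: [[0.223, 0.973, -0.064], [0.935, -0.232, -0.269], [-0.277, 0.001, -0.961]]
force: [-5.1, 0.7, -0.5]
gripper_width: 0.01
grasp_force: 28.6
```

```bash
python3 arc.py .2 .4 .6 .8 1 1.2 1.4 1.6 1.8 2
```

```text
8.65 radius 0.18501197523866528 yaw -13.434346618314995
F x_l,y_l -5.103564613481471 -0.49430317806555446 -0.5211903317689548
0.2 [ 0.6 -0.2]
0.4 [ 1.2 -0.4]
0.6 [ 1.8 -0.6]
0.8 [ 2.5 -0.8]
1.0 [ 3.1 -1. ]
1.2 [ 3.7 -1.1]
1.4 [ 4.3 -1.3]
1.6 [ 4.9 -1.5]
1.8 [ 5.6 -1.7]
2.0 [ 6.2 -1.9]
```

Emit:
apply_moves --deltas '[{"x":0.3,"y":0,"z":0,"ax":0,"ay":0,"az":0.1,"claw":0},{"x":0.6,"y":-0.1,"z":0,"ax":0,"ay":0,"az":0.2,"claw":0},{"x":0.9,"y":-0.2,"z":0,"ax":0,"ay":0,"az":0.3,"claw":0},{"x":1.2,"y":-0.3,"z":0,"ax":0,"ay":0,"az":0.4,"claw":0},{"x":1.2,"y":-0.3,"z":0,"ax":0,"ay":0,"az":0.4,"claw":0}]' --grip_force 25

```text
t: 9.28
position: [0.5606, -0.036, 0.1787]
tcp_rot: [[0.217, 0.974, -0.062], [0.936, -0.226, -0.27], [-0.277, 0.001, -0.961]]
force: [-6.0, 0.0, -0.2]
gripper_width: 0.0099
grasp_force: 28.4
```

```bash
python3 arc.py
```

```text
9.275 radius 0.1849748141991614 yaw -13.04231982022519
F x_l,y_l -5.863855669251166 -1.3251483636590078 -0.1666575769585753
```

Emit:
apply_moves --deltas '[{"x":0.3,"y":0,"z":0,"ax":0,"ay":0,"az":0.1,"claw":0},{"x":0.6,"y":-0.1,"z":0,"ax":0,"ay":0,"az":0.2,"claw":0},{"x":0.9,"y":-0.2,"z":0,"ax":0,"ay":0,"az":0.3,"claw":0},{"x":1.2,"y":-0.3,"z":0,"ax":0,"ay":0,"az":0.4,"claw":0},{"x":1.2,"y":-0.3,"z":0,"ax":0,"ay":0,"az":0.4,"claw":0}]' --grip_force 25

```text
t: 9.9
position: [0.5617, -0.0363, 0.1788]
tcp_rot: [[0.21, 0.976, -0.06], [0.938, -0.219, -0.27], [-0.277, 0.0, -0.961]]
force: [-4.9, 0.3, 0.2]
gripper_width: 0.0098
grasp_force: 28.3
```

```bash
python3 arc.py
```

```text
9.9 radius 0.18494438745775457 yaw -12.642333765016884
F x_l,y_l -4.83999244048774 -0.7569799695690697 0.21501274961048455
```

Emit:
apply_moves --deltas '[{"x":0.3,"y":0,"z":0,"ax":0,"ay":0,"az":0.1,"claw":0},{"x":0.6,"y":-0.1,"z":0,"ax":0,"ay":0,"az":0.2,"claw":0},{"x":0.9,"y":-0.2,"z":0,"ax":0,"ay":0,"az":0.3,"claw":0},{"x":1.2,"y":-0.3,"z":0,"ax":0,"ay":0,"az":0.4,"claw":0},{"x":1.5,"y":-0.3,"z":0,"ax":0,"ay":0,"az":0.5,"claw":0},{"x":1.5,"y":-0.3,"z":0,"ax":0,"ay":0,"az":0.5,"claw":0}]' --grip_force 25

```text
t: 10.65
position: [0.5632, -0.0367, 0.1788]
tcp_rot: [[0.202, 0.978, -0.058], [0.939, -0.21, -0.271], [-0.277, 0.0, -0.961]]
force: [-5.9, 0.1, 0.1]
gripper_width: 0.0097
grasp_force: 28.0
```

```bash
python3 arc.py
```

```text
10.65 radius 0.18484568914627872 yaw -12.143048948822093
F x_l,y_l -5.801581328670496 -1.1161922968941467 0.06809756448233872
```

Emit:
apply_moves --deltas '[{"x":0.3,"y":0,"z":0,"ax":0,"ay":0,"az":0.1,"claw":0},{"x":0.6,"y":-0.1,"z":0,"ax":0,"ay":0,"az":0.2,"claw":0},{"x":0.9,"y":-0.2,"z":0,"ax":0,"ay":0,"az":0.3,"claw":0},{"x":0.9,"y":-0.2,"z":0,"ax":0,"ay":0,"az":0.3,"claw":0}]' --grip_force 25

```text
t: 11.15
position: [0.564, -0.0369, 0.1787]
tcp_rot: [[0.197, 0.979, -0.057], [0.94, -0.205, -0.271], [-0.277, 0.0, -0.961]]
force: [-6.0, -0.5, -0.3]
gripper_width: 0.0098
grasp_force: 27.9
```

```bash
python3 arc.py
```

```text
11.15 radius 0.1848601127436771 yaw -11.845945890125279
F x_l,y_l -5.772853810531118 -1.7113113632781398 -0.30150222929450293
```

Emit:
apply_moves --deltas '[{"x":0.3,"y":0,"z":0,"ax":0,"ay":0,"az":0.1,"claw":0},{"x":0.6,"y":-0.1,"z":0,"ax":0,"ay":0,"az":0.2,"claw":0},{"x":0.9,"y":-0.1,"z":0,"ax":0,"ay":0,"az":0.3,"claw":0},{"x":1.2,"y":-0.1,"z":0,"ax":0,"ay":0,"az":0.4,"claw":0},{"x":1.5,"y":-0.2,"z":0,"ax":0,"ay":0,"az":0.5,"claw":0},{"x":1.5,"y":-0.2,"z":0,"ax":0,"ay":0,"az":0.5,"claw":0}]' --grip_force 25

```text
t: 11.9
position: [0.5655, -0.0373, 0.1788]
tcp_rot: [[0.189, 0.98, -0.054], [0.942, -0.197, -0.272], [-0.277, 0.0, -0.961]]
force: [-5.8, -2.3, 0.5]
gripper_width: 0.0096
grasp_force: 27.6
```

Emit:
apply_moves --deltas '[{"x":0.3,"y":0,"z":0,"ax":0,"ay":0,"az":0.1,"claw":0},{"x":0.6,"y":-0.1,"z":0,"ax":0,"ay":0,"az":0.2,"claw":0},{"x":0.9,"y":-0.2,"z":0,"ax":0,"ay":0,"az":0.3,"claw":0},{"x":1.2,"y":-0.3,"z":0,"ax":0,"ay":0,"az":0.4,"claw":0},{"x":1.5,"y":-0.4,"z":0,"ax":0,"ay":0,"az":0.5,"claw":0},{"x":1.5,"y":-0.4,"z":0,"ax":0,"ay":0,"az":0.5,"claw":0}]' --grip_force 25

```text
t: 12.65
position: [0.567, -0.0377, 0.1788]
tcp_rot: [[0.181, 0.982, -0.052], [0.944, -0.188, -0.273], [-0.277, 0.0, -0.961]]
force: [-6.0, -1.5, -0.6]
gripper_width: 0.0096
grasp_force: 27.5
```

Emit:
apply_moves --deltas '[{"x":0.3,"y":0,"z":0,"ax":0,"ay":0,"az":0.1,"claw":0},{"x":0.6,"y":-0.1,"z":0,"ax":0,"ay":0,"az":0.2,"claw":0},{"x":0.9,"y":-0.1,"z":0,"ax":0,"ay":0,"az":0.3,"claw":0},{"x":1.2,"y":-0.2,"z":0,"ax":0,"ay":0,"az":0.4,"claw":0},{"x":1.5,"y":-0.3,"z":0,"ax":0,"ay":0,"az":0.5,"claw":0},{"x":1.5,"y":-0.3,"z":0,"ax":0,"ay":0,"az":0.5,"claw":0}]' --grip_force 25

```text
t: 13.4
position: [0.5684, -0.038, 0.1788]
tcp_rot: [[0.173, 0.984, -0.05], [0.945, -0.18, -0.273], [-0.278, 0.0, -0.961]]
force: [-6.0, -1.1, -0.3]
gripper_width: 0.0097
grasp_force: 27.2
```

Emit:
apply_moves --deltas '[{"x":0.3,"y":0,"z":0,"ax":0,"ay":0,"az":0.1,"claw":0},{"x":0.6,"y":-0.1,"z":0,"ax":0,"ay":0,"az":0.2,"claw":0},{"x":0.9,"y":-0.1,"z":0,"ax":0,"ay":0,"az":0.3,"claw":0},{"x":1.2,"y":-0.2,"z":0,"ax":0,"ay":0,"az":0.4,"claw":0},{"x":1.5,"y":-0.3,"z":0,"ax":0,"ay":0,"az":0.5,"claw":0},{"x":1.5,"y":-0.3,"z":0,"ax":0,"ay":0,"az":0.5,"claw":0}]' --grip_force 25

```text
t: 14.15
position: [0.5699, -0.0384, 0.1788]
tcp_rot: [[0.165, 0.985, -0.048], [0.946, -0.171, -0.274], [-0.278, 0.0, -0.961]]
force: [-7.2, -1.6, -0.3]
gripper_width: 0.0096
grasp_force: 27.0
```

Emit:
apply_moves --deltas '[{"x":0.3,"y":0,"z":0,"ax":0,"ay":0,"az":0.1,"claw":0},{"x":0.6,"y":-0.1,"z":0,"ax":0,"ay":0,"az":0.2,"claw":0},{"x":0.9,"y":-0.1,"z":0,"ax":0,"ay":0,"az":0.3,"claw":0},{"x":0.9,"y":-0.1,"z":0,"ax":0,"ay":0,"az":0.3,"claw":0}]' --grip_force 25

```text
t: 14.65
position: [0.5707, -0.0385, 0.1788]
tcp_rot: [[0.16, 0.986, -0.046], [0.947, -0.166, -0.274], [-0.278, -0.0, -0.961]]
force: [-6.8, -1.4, 0.5]
gripper_width: 0.0095
grasp_force: 26.8
```

Emit:
apply_moves --deltas '[{"x":0.3,"y":0,"z":0,"ax":0,"ay":0,"az":0.1,"claw":0},{"x":0.6,"y":0,"z":0,"ax":0,"ay":0,"az":0.2,"claw":0},{"x":0.9,"y":-0.1,"z":0,"ax":0,"ay":0,"az":0.3,"claw":0},{"x":1.2,"y":-0.1,"z":0,"ax":0,"ay":0,"az":0.4,"claw":0},{"x":1.2,"y":-0.1,"z":0,"ax":0,"ay":0,"az":0.4,"claw":0}]' --grip_force 25

```text
t: 15.28
position: [0.5719, -0.0387, 0.1788]
tcp_rot: [[0.153, 0.987, -0.044], [0.948, -0.159, -0.274], [-0.278, -0.0, -0.961]]
force: [-6.7, -1.2, 1.4]
gripper_width: 0.01
grasp_force: 26.6
```

Emit:
apply_moves --deltas '[{"x":0.3,"y":0,"z":0,"ax":0,"ay":0,"az":0.1,"claw":0},{"x":0.6,"y":-0.1,"z":0,"ax":0,"ay":0,"az":0.2,"claw":0},{"x":0.9,"y":-0.1,"z":0,"ax":0,"ay":0,"az":0.3,"claw":0},{"x":1.2,"y":-0.2,"z":0,"ax":0,"ay":0,"az":0.4,"claw":0},{"x":1.2,"y":-0.2,"z":0,"ax":0,"ay":0,"az":0.4,"claw":0}]' --grip_force 25

```text
t: 15.9
position: [0.573, -0.039, 0.1788]
tcp_rot: [[0.146, 0.988, -0.043], [0.949, -0.153, -0.275], [-0.278, -0.0, -0.961]]
force: [-8.0, -1.8, 1.4]
gripper_width: 0.0096
grasp_force: 26.4
```

Emit:
apply_moves --deltas '[{"x":0.3,"y":0,"z":0,"ax":0,"ay":0,"az":0.1,"claw":0},{"x":0.6,"y":0,"z":0,"ax":0,"ay":0,"az":0.2,"claw":0},{"x":0.9,"y":0,"z":0,"ax":0,"ay":0,"az":0.3,"claw":0},{"x":0.9,"y":0,"z":0,"ax":0,"ay":0,"az":0.3,"claw":0}]' --grip_force 25

```text
t: 16.4
position: [0.5739, -0.0391, 0.1788]
tcp_rot: [[0.142, 0.989, -0.041], [0.95, -0.147, -0.275], [-0.278, -0.0, -0.96]]
force: [-7.7, -3.1, 1.4]
gripper_width: 0.0098
grasp_force: 26.3
```

Emit:
apply_moves --deltas '[{"x":0.3,"y":-0.1,"z":0,"ax":0,"ay":0,"az":0.1,"claw":0},{"x":0.6,"y":-0.2,"z":0,"ax":0,"ay":0,"az":0.2,"claw":0},{"x":0.9,"y":-0.3,"z":0,"ax":0,"ay":0,"az":0.3,"claw":0},{"x":1.2,"y":-0.4,"z":0,"ax":0,"ay":0,"az":0.4,"claw":0},{"x":1.2,"y":-0.4,"z":0,"ax":0,"ay":0,"az":0.4,"claw":0}]' --grip_force 25

```text
t: 17.02
position: [0.5751, -0.0394, 0.1788]
tcp_rot: [[0.135, 0.99, -0.039], [0.951, -0.14, -0.275], [-0.278, -0.0, -0.961]]
force: [-8.3, -2.4, 0.5]
gripper_width: 0.0098
grasp_force: 26.2
```

Emit:
apply_moves --deltas '[{"x":0.3,"y":0,"z":0,"ax":0,"ay":0,"az":0.1,"claw":0},{"x":0.6,"y":0,"z":0,"ax":0,"ay":0,"az":0.2,"claw":0},{"x":0.9,"y":-0.1,"z":0,"ax":0,"ay":0,"az":0.3,"claw":0},{"x":1.2,"y":-0.2,"z":0,"ax":0,"ay":0,"az":0.4,"claw":0},{"x":1.2,"y":-0.2,"z":0,"ax":0,"ay":0,"az":0.4,"claw":0}]' --grip_force 25

```text
t: 17.65
position: [0.5762, -0.0397, 0.1788]
tcp_rot: [[0.128, 0.991, -0.038], [0.952, -0.134, -0.276], [-0.278, -0.0, -0.961]]
force: [-8.9, -3.5, 0.2]
gripper_width: 0.0093
grasp_force: 26.0
```

Emit:
apply_moves --deltas '[{"x":0.3,"y":0,"z":0,"ax":0,"ay":0,"az":0.1,"claw":0},{"x":0.6,"y":0,"z":0,"ax":0,"ay":0,"az":0.2,"claw":0},{"x":0.9,"y":0,"z":0,"ax":0,"ay":0,"az":0.3,"claw":0},{"x":0.9,"y":0,"z":0,"ax":0,"ay":0,"az":0.3,"claw":0},{"x":0.9,"y":0,"z":0,"ax":0,"ay":0,"az":0.3,"claw":0}]' --grip_force 25

```text
t: 18.27
position: [0.5771, -0.0398, 0.1788]
tcp_rot: [[0.123, 0.992, -0.036], [0.952, -0.129, -0.276], [-0.278, -0.0, -0.96]]
force: [-8.6, -2.9, 1.5]
gripper_width: 0.0101
grasp_force: 25.9
```

```bash
python3 arc.py; python3 -c "
from h import *
print(observe()['ft_torque'])
cv2.imwrite('pics/side5.png',cv2.cvtColor(read_camera('side'),cv2.COLOR_RGB2BGR))
a=cv2.imread('pics/side5.png')[120:230,300:420];cv2.imwrite('pics/c5.png',cv2.resize(a,None,fx=5.4,fy=5.4,interpolation=3))"
```

```text
18.275 radius 0.18440114491440404 yaw -7.387064640153466
F x_l,y_l -8.171387689871347 -3.940683849333329 1.5192741884383096
[-0.56598623  1.39903678 -0.10966267]
```

View pics/c5.png

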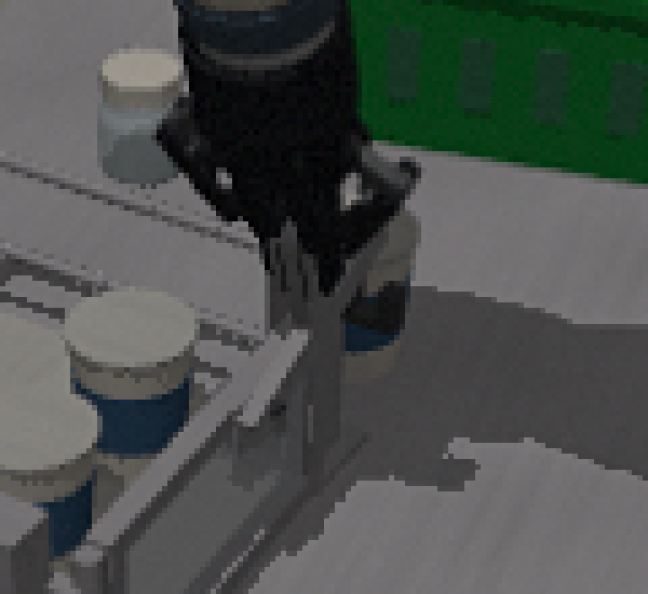

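The bar is raised above and behind the striker (dark lip at (375,305) in the crop). No hard contact yet, so I keep feeling forward.

Emit:
apply_moves --deltas '[{"x":0.3,"y":-0.1,"z":0,"ax":0,"ay":0,"az":0.1,"claw":0},{"x":0.6,"y":-0.2,"z":0,"ax":0,"ay":0,"az":0.2,"claw":0},{"x":0.9,"y":-0.3,"z":0,"ax":0,"ay":0,"az":0.3,"claw":0},{"x":0.9,"y":-0.3,"z":0,"ax":0,"ay":0,"az":0.3,"claw":0},{"x":0.9,"y":-0.3,"z":0,"ax":0,"ay":0,"az":0.3,"claw":0}]' --grip_force 25

```text
t: 18.95
position: [0.5774, -0.0399, 0.1788]
tcp_rot: [[0.118, 0.992, -0.036], [0.953, -0.123, -0.276], [-0.278, -0.002, -0.961]]
force: [-11.9, -1.4, 1.6]
gripper_width: 0.0094
grasp_force: 25.5
```

Emit:
apply_moves --deltas '[{"x":0.2,"y":0,"z":0,"ax":0,"ay":0,"az":0,"claw":0},{"x":0.4,"y":0,"z":0,"ax":0,"ay":0,"az":0,"claw":0},{"x":0.4,"y":0,"z":0,"ax":0,"ay":0,"az":0,"claw":0}]' --grip_force 25

```text
t: 19.32
position: [0.5774, -0.0398, 0.1788]
tcp_rot: [[0.118, 0.992, -0.037], [0.953, -0.123, -0.276], [-0.278, -0.002, -0.96]]
force: [-13.6, -1.1, 3.1]
gripper_width: 0.0094
grasp_force: 25.6
```

The back stop is found. I lower the bar along the reverse of the lift, with the press eased a little.

Emit:
apply_moves --deltas '[{"x":-0.2,"y":0,"z":0,"ax":0,"ay":0,"az":0,"claw":0},{"x":-0.5,"y":-1.0,"z":-0.7,"ax":1.0,"ay":-0.1,"az":0,"claw":0},{"x":-0.8,"y":-2.1,"z":-1.4,"ax":2.0,"ay":-0.2,"az":0,"claw":0},{"x":-1.0,"y":-3.1,"z":-2.2,"ax":3.0,"ay":-0.4,"az":0,"claw":0},{"x":-1.1,"y":-4.1,"z":-3.0,"ax":4.0,"ay":-0.5,"az":0,"claw":0},{"x":-1.2,"y":-5.1,"z":-3.8,"ax":5.0,"ay":-0.6,"az":0,"claw":0},{"x":-1.4,"y":-6.1,"z":-4.6,"ax":6.0,"ay":-0.7,"az":0,"claw":0},{"x":-1.5,"y":-7.0,"z":-5.4,"ax":6.9,"ay":-0.9,"az":0,"claw":0},{"x":-1.6,"y":-7.9,"z":-6.2,"ax":7.9,"ay":-1.0,"az":0,"claw":0},{"x":-1.6,"y":-7.9,"z":-6.2,"ax":7.9,"ay":-1.0,"az":0,"claw":0}]' --grip_force 25

```text
t: 20.58
position: [0.5764, -0.0477, 0.1729]
tcp_rot: [[0.122, 0.992, -0.018], [0.982, -0.124, -0.141], [-0.142, -0.0, -0.99]]
force: [-10.4, -1.8, 4.3]
gripper_width: 0.0094
grasp_force: 25.9
```

```bash
python3 arc.py
```

```text
20.575 radius 0.1923374161087691 yaw -7.106776092613111
F x_l,y_l -10.116109344550614 -3.033926742251219 4.3157378342561215
```

Emit:
apply_moves --deltas '[{"x":-0.1,"y":-1.0,"z":-0.8,"ax":1.0,"ay":-0.1,"az":0,"claw":0},{"x":-0.2,"y":-1.9,"z":-1.7,"ax":2.0,"ay":-0.2,"az":0,"claw":0},{"x":-0.3,"y":-2.8,"z":-2.6,"ax":3.0,"ay":-0.4,"az":0,"claw":0},{"x":-0.4,"y":-3.6,"z":-3.5,"ax":4.0,"ay":-0.5,"az":0,"claw":0},{"x":-0.5,"y":-4.4,"z":-4.4,"ax":5.0,"ay":-0.6,"az":0,"claw":0},{"x":-0.6,"y":-5.2,"z":-5.4,"ax":6.0,"ay":-0.7,"az":0,"claw":0},{"x":-0.7,"y":-6.0,"z":-6.3,"ax":7.0,"ay":-0.9,"az":0,"claw":0},{"x":-0.7,"y":-6.0,"z":-6.3,"ax":7.0,"ay":-0.9,"az":0,"claw":0}]' --grip_force 25

```text
t: 21.58
position: [0.5757, -0.0539, 0.1668]
tcp_rot: [[0.124, 0.992, -0.002], [0.992, -0.124, -0.019], [-0.019, 0.0, -1.0]]
force: [-11.2, -2.5, 6.7]
gripper_width: 0.0099
grasp_force: 26.3
```

```bash
python3 arc.py
```

```text
21.575 radius 0.19850245452938675 yaw -7.12706015453924
F x_l,y_l -10.811158089558914 -3.8376948363140837 6.730372763346171
```

Emit:
apply_moves --deltas '[{"x":-0.1,"y":-0.7,"z":-0.8,"ax":1.0,"ay":-0.1,"az":0,"claw":0},{"x":-0.1,"y":-0.7,"z":-0.8,"ax":1.0,"ay":-0.1,"az":0,"claw":14},{"x":-0.1,"y":-0.7,"z":-0.8,"ax":1.0,"ay":-0.1,"az":0,"claw":18},{"x":-0.1,"y":-0.7,"z":-0.8,"ax":1.0,"ay":-0.1,"az":0,"claw":25},{"x":-0.1,"y":-0.7,"z":-0.8,"ax":1.0,"ay":-0.1,"az":0,"claw":35},{"x":-0.1,"y":-0.7,"z":-0.8,"ax":1.0,"ay":-0.1,"az":0,"claw":45},{"x":-0.1,"y":-0.7,"z":-0.8,"ax":1.0,"ay":-0.1,"az":0,"claw":50},{"x":-0.1,"y":-0.7,"z":-0.8,"ax":1.0,"ay":-0.1,"az":0,"claw":50},{"x":-0.1,"y":-0.7,"z":-0.8,"ax":1.0,"ay":-0.1,"az":0,"claw":50}]'

```text
t: 22.7
position: [0.5768, -0.0536, 0.1654]
tcp_rot: [[0.123, 0.992, 0.001], [0.992, -0.123, -0.0], [-0.0, 0.001, -1.0]]
force: [0.2, 0.2, 0.4]
gripper_width: 0.0427
grasp_force: 0.0
```

Released with no force left on the tool. Raise, back away and look.

Emit:
apply_moves --deltas '[{"x":0,"y":0,"z":8,"ax":0,"ay":0,"az":0,"claw":50},{"x":0,"y":0,"z":22,"ax":0,"ay":0,"az":0,"claw":50},{"x":0,"y":0,"z":40,"ax":0,"ay":0,"az":0,"claw":50},{"x":0,"y":0,"z":60,"ax":0,"ay":0,"az":0,"claw":50},{"x":0,"y":0,"z":85,"ax":0,"ay":0,"az":0,"claw":50},{"x":-20,"y":-20,"z":100,"ax":0,"ay":0,"az":0,"claw":50},{"x":-50,"y":-55,"z":110,"ax":0,"ay":0,"az":0,"claw":50},{"x":-80,"y":-95,"z":110,"ax":0,"ay":0,"az":0,"claw":50},{"x":-105,"y":-140,"z":110,"ax":0,"ay":0,"az":0,"claw":50},{"x":-125,"y":-180,"z":110,"ax":0,"ay":0,"az":0,"claw":50},{"x":-140,"y":-210,"z":110,"ax":0,"ay":0,"az":0,"claw":50},{"x":-140,"y":-210,"z":110,"ax":0,"ay":0,"az":0,"claw":50}]'

```text
t: 24.2
position: [0.4359, -0.2654, 0.2763]
tcp_rot: [[0.126, 0.992, 0.002], [0.992, -0.126, -0.001], [-0.001, 0.002, -1.0]]
force: [0.3, 0.2, 0.2]
gripper_width: 0.0424
grasp_force: 0.0
```

Run:
```python
from h import *
for n in ("side","top"): cv2.imwrite(f"pics/{n}6.png",cv2.cvtColor(read_camera(n),cv2.COLOR_RGB2BGR))
a=cv2.resize(cv2.imread("pics/side6.png")[130:270,290:390],None,fx=4,fy=4,interpolation=3)
b=cv2.resize(cv2.imread("pics/top6.png")[200:300,400:500],None,fx=4,fy=4,interpolation=3)
c=np.zeros((560,800,3),np.uint8);c[:,:400]=a;c[:400,400:]=b
cv2.imwrite("pics/c6.png",c)
```

```text
(no output)
```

View pics/c6.png

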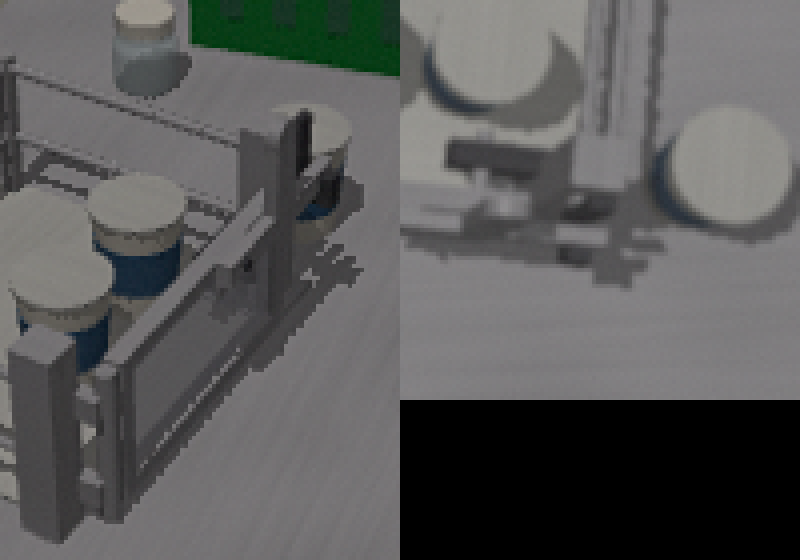

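In the top crop the bar lies in the slot, between the dark back stop (580,205) and the striker (573,255). In the side crop it looks level, with its tip at about (328,160), and the cups stand. I'll check the tip height, then hand in.

Run:
```python
from h import *
P,e=tri((400+207/4-.4,200+235/4-.4),(290+328/4-.4,130+162/4-.4));print(P,e)
if .105<P[2]<.142: print(hand_in())
```

```text
[ 0.56325978 -0.1313045   0.11932572] 0.003211942678390646
the job is handed in; nothing more can be done
None
```

The gate is shut and latched: I felt for the back stop, the bar dropped level into the keeper's slot (tip measured at 119 mm), the gripper is clear, the cups seen in the last pictures (both in the pen and the one by the post) are still standing, and the job is handed in at about 24 s.

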